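# Dock the tray of tins, then find the full tin by hefting

## Robot

A 7-joint arm with a two-finger parallel gripper is mounted at the origin on a cart in front of the work surface, level with it; the furniture and walls round the work are solid. World frame = base frame: x ahead of the robot, y to its left, z up, the work surface at z = 0. Lengths are in m, angles in degrees, forces in N, time in s.
With the tool pointing down it reaches from about 0.425 to 0.875 m from the base axis. Payload 4.7 kg.
Tool frame: the origin (TCP) lies on the centre line of the jaws, within the pads' length; the fingertips stand 14 mm ahead of it and the grasp point (between the pads) lies 5 mm behind it; z points along the fingers, y is the line along which they close (so a half turn about z gives the same grasp; the last joint's range is limited). The gripper opens to 87 mm and grips with 3 to 60 N. Pads are 19 mm wide; open, the fingers measure 117 mm over their backs; the gripper's body (75 mm by 190 mm) begins 51 mm behind the grasp point.
Start: joints at [74.891, 18.392, -4.016, 83.108, 1.295, 78.541, -3.26], TCP at [0.178, -0.625, 0.237] pointing down, gripper open.
Joint ranges: [-163.93, 163.93], [-17.29, 119.83], [-79.2, 71.16], [3.27, 140.29], [-89.18, 269.18], [5.43, 117.66], [-154.24, 154.24]. Speed limits (degrees/s): [147.25, 147.25, 180, 180, 180, 180, 180].

## Interface

Orientations are given as [roll, pitch, yaw] about the fixed x, y, z axes, in that order (R = Rz(yaw) Ry(pitch) Rx(roll)).
In Python, from cell import env gives the robot as it stands.
- The arm moves only by the tool jog_arm, never from a script. Its argument "motion" is a list that holds one entry, the list of rows, each a list of 7 numbers: the shift along the tool's x, y, z in units of 0.1 m (1.0 is 0.1 m), then the turn, a rotation vector about the tool's x, y, z in units of 180 degrees (1.0 is 180 degrees), then the closure, from 0 (fully open) to 1 (shut). A call has 1 to 5 rows; each row is the pose to reach, as a shift and turn from the pose commanded when the call began, along the tool's axes at that moment, turning the shorter way round; what a row does not reach only later rows make up. A row lasts 1/10 s, in which the tool goes at most 50 mm and 8.59 degrees, less where a joint would pass 70% of its speed; a pose out of reach is approached as far as the arm can. A call with a number of a shift or a turn outside -1 to 1 is refused whole. A call with a gripper value outside its range is refused whole. The fingers move at their own pace and stop on an object; "grip_force" is the grip in N (left out, the last holds). Time passes only in rows, so rows that repeat a pose let the fingers close. It gives the time, the measured TCP pose, the force, the opening and the grip force at its end, in the units of the state.
- env.get_obs(): the state, without advancing time (a new reading comes with each control period).
- env.read_camera(name): name is "scene" or "top" or "wrist"; returns (picture, depth): 384x512x3 uint8, red, green, blue; 384x512 float32, m along the optical axis (not along the pixel's ray), 0 where there is no reading.
- env.camera_info(name): a dict with "camera_matrix" (3x3 intrinsics, pixels), "origin" and "orientation" of the camera in the world; the wrist camera has in their place "mount" (4x4, takes a point from camera to tool coordinates, whose origin is the TCP and whose axes are the flange's). Camera axes: x right, y down, z forward; pixel columns grow to the right and rows downward; lengths in m; the calibration is good to about 2 mm. A picture is of the moment at which its call begins: read the wrist's pose just before it. camera_info takes no time and is no camera call.
- env.sign_off(): hands the job in; it is judged then, once.
The state is a dict: "time_s": time; "qpos": joint angles; "joint_velocities": joint speeds; "effort": joint torques, N m; "tool_pos": TCP position; "tool_rot": TCP orientation; "force": force on the tool from outside, world axes, zero at the start; "wrist_torque": the same for the moment, N m; "grip_width": finger opening in m; "grasp_force": force on a finger pad.
Only numpy, scipy, OpenCV 4.12 (cv2) and the standard library are available. Lean on these libraries where they do the work, as an engineer would, in place of code of your own. Each camera call takes 0.05 s, during which the arm holds its last target. There are 200 camera calls.

## Task

Three identical closed tins of fasteners stand on the blue tray, which is only part way into its grey docking base: first push the tray fully home against the back stop with all three tins standing on it. Then, with the tray docked, heft the tins one at a time to feel which is the heaviest, standing each lighter one back upright on the tray, and finish while still holding the heaviest tin up, upright and still, with its underside at least 15 cm above the bench top. Tip no tin over, and leave the other things on the bench where they are.

Things in the scene. Friction and masses are not known exactly. Their poses are not given: they have to be found in the camera images.
- dock: fixed grey base plate, 4 mm thick, x -140 to +54 mm, 262 mm wide, with dark side rails (x -59 to +51, top z 28, lips in to y +-113 mm) and a back stop 26 mm high at its far end. Origin on the bench top, below the docked tray's origin; x points the way the tray slides in (away from the robot, turned by the yaw, up to 0.16 rad), z up
- tray: loose blue tray, 0.5 kg, x -75 to +45 mm, 240 mm wide (y), floor 4 mm, rim 12 mm; slides on the dock's plate under the rail lips, 2 mm side play, under 20 N. Push tab mid-front: 60 mm wide, x -85 to -75, top z 70 mm. Origin: underside, below the tin row (76 mm apart along y). Starts 30 to 50 mm short of home; home: its origin meets the dock's at z = 4 mm. Stays where left
- tin_a: one of three tins that look the same: closed metal tin, green band, fixed flat lid, 50 mm across, 80 mm tall, straight smooth side. Origin at the centre of its underside, z up. One of the three (any of them) weighs 0.57 to 0.67 kg, the other two 0.26 to 0.34 kg; only weight tells them apart. The filling has 1 to 2 mm of play inside
- tin_b: one of three tins that look the same: closed metal tin, green band, fixed flat lid, 50 mm across, 80 mm tall, straight smooth side. Origin at the centre of its underside, z up. One of the three (any of them) weighs 0.57 to 0.67 kg, the other two 0.26 to 0.34 kg; only weight tells them apart. The filling has 1 to 2 mm of play inside
- tin_c: one of three tins that look the same: closed metal tin, green band, fixed flat lid, 50 mm across, 80 mm tall, straight smooth side. Origin at the centre of its underside, z up. One of the three (any of them) weighs 0.57 to 0.67 kg, the other two 0.26 to 0.34 kg; only weight tells them apart. The filling has 1 to 2 mm of play inside
- machined_block: milled steel block with bores, 45 x 60 x 32 mm; a bystander, origin at the centre of its underside
- spacer_tall: turned steel sleeve, 25 mm across, 65 mm tall, standing; a bystander, origin at the centre of its underside
- spacer_short: turned steel sleeve, 25 mm across, 35 mm tall, standing; a bystander, origin at the centre of its underside
- bearing: ball bearing lying flat, 47 mm across, 14 mm high; a bystander, origin at the centre of its underside
- thread_lock: white bottle with a red pointed cap, 47 mm across, 134 mm tall, standing left of or behind the docking base; a bystander, origin at the centre of its underside
- tape_roll: roll of brown packing tape lying flat, 108 mm across, 24 mm high; a bystander, origin at the centre of its underside
Things that resemble listed ones, but are neither listed nor needed, are in the scene too. What is shaped like the tin_a but orange, pink or red is not meant.

How it is judged (in metres and radians):
On the way:
1. the tray is fully home in the dock with all three tins standing on it (x of tray in the frame of dock above -0.005 m and x of tin_a in the frame of tray between -0.06 and 0.04 m and y of tin_a in the frame of tray between -0.11 and 0.11 m and z of tin_a in the frame of tray between 0 and 0.01 m and angle between each of tin_a, tin_b, tin_c's own z axis and vertical below 0.1 rad and x of tin_b in the frame of tray between -0.06 and 0.04 m and y of tin_b in the frame of tray between -0.11 and 0.11 m and z of tin_b in the frame of tray between 0 and 0.01 m and x of tin_c in the frame of tray between -0.06 and 0.04 m and y of tin_c in the frame of tray between -0.11 and 0.11 m and z of tin_c in the frame of tray between 0 and 0.01 m), for 0.2 s.
At the end, for the whole second after the job is handed in: The fingers hold the heaviest tin, upright within 20 degrees and still, underside over 150 mm above the bench, touching nothing else; the other two stand upright, untouched, on the tray, each pressing on it with under 4.5 N (so neither is the full one); the tray is within 8 mm of home (x of tray in the frame of dock above -0.008 m and ((height (world z) of tin_a above 0.15 m and angle between tin_a's own z axis and vertical below 0.35 rad and contact force between tin_a and the fingers above 2 N and linear speed of tin_a below 0.03 m/s and contact force between tin_a and tin_b below 0.2 N and contact force between tin_a and tin_c below 0.2 N and contact force between tin_a and tray below 0.2 N and contact force between tin_a and dock below 0.2 N and (x of tin_b in the frame of tray between -0.06 and 0.04 m and y of tin_b in the frame of tray between -0.11 and 0.11 m and z of tin_b in the frame of tray between 0 and 0.01 m and angle between tin_b's own z axis and vertical below 0.1 rad and contact force between tin_b and tray between 1.5 and 4.5 N and contact force between tin_b and the arm below 0.2 N and contact force between tin_b and the fingers below 0.2 N and linear speed of tin_b below 0.02 m/s) and (x of tin_c in the frame of tray between -0.06 and 0.04 m and y of tin_c in the frame of tray between -0.11 and 0.11 m and z of tin_c in the frame of tray between 0 and 0.01 m and angle between tin_c's own z axis and vertical below 0.1 rad and contact force between tin_c and tray between 1.5 and 4.5 N and contact force between tin_c and the arm below 0.2 N and contact force between tin_c and the fingers below 0.2 N and linear speed of tin_c below 0.02 m/s)) or (height (world z) of tin_b above 0.15 m and angle between tin_b's own z axis and vertical below 0.35 rad and contact force between tin_b and the fingers above 2 N and linear speed of tin_b below 0.03 m/s and contact force between tin_b and tin_a below 0.2 N and contact force between tin_b and tin_c below 0.2 N and contact force between tin_b and tray below 0.2 N and contact force between tin_b and dock below 0.2 N and (x of tin_a in the frame of tray between -0.06 and 0.04 m and y of tin_a in the frame of tray between -0.11 and 0.11 m and z of tin_a in the frame of tray between 0 and 0.01 m and angle between tin_a's own z axis and vertical below 0.1 rad and contact force between tin_a and tray between 1.5 and 4.5 N and contact force between tin_a and the arm below 0.2 N and contact force between tin_a and the fingers below 0.2 N and linear speed of tin_a below 0.02 m/s) and (x of tin_c in the frame of tray between -0.06 and 0.04 m and y of tin_c in the frame of tray between -0.11 and 0.11 m and z of tin_c in the frame of tray between 0 and 0.01 m and angle between tin_c's own z axis and vertical below 0.1 rad and contact force between tin_c and tray between 1.5 and 4.5 N and contact force between tin_c and the arm below 0.2 N and contact force between tin_c and the fingers below 0.2 N and linear speed of tin_c below 0.02 m/s)) or (height (world z) of tin_c above 0.15 m and angle between tin_c's own z axis and vertical below 0.35 rad and contact force between tin_c and the fingers above 2 N and linear speed of tin_c below 0.03 m/s and contact force between tin_c and tin_a below 0.2 N and contact force between tin_c and tin_b below 0.2 N and contact force between tin_c and tray below 0.2 N and contact force between tin_c and dock below 0.2 N and (x of tin_a in the frame of tray between -0.06 and 0.04 m and y of tin_a in the frame of tray between -0.11 and 0.11 m and z of tin_a in the frame of tray between 0 and 0.01 m and angle between tin_a's own z axis and vertical below 0.1 rad and contact force between tin_a and tray between 1.5 and 4.5 N and contact force between tin_a and the arm below 0.2 N and contact force between tin_a and the fingers below 0.2 N and linear speed of tin_a below 0.02 m/s) and (x of tin_b in the frame of tray between -0.06 and 0.04 m and y of tin_b in the frame of tray between -0.11 and 0.11 m and z of tin_b in the frame of tray between 0 and 0.01 m and angle between tin_b's own z axis and vertical below 0.1 rad and contact force between tin_b and tray between 1.5 and 4.5 N and contact force between tin_b and the arm below 0.2 N and contact force between tin_b and the fingers below 0.2 N and linear speed of tin_b below 0.02 m/s)))); the arm keeps its last pose, push and grip.
It fails at once if a tin is lifted off before the tray is home (within 10 mm) (x of tray in the frame of dock below -0.01 m and height (world z) of any of tin_a, tin_b, tin_c above 0.03 m).
It fails at once if a tin is tipped over (more than 40 degrees) (angle between any of tin_a, tin_b, tin_c's own z axis and vertical above 0.7 rad).
It fails at once if one of the other things is moved by more than 30 mm (distance of any of machined_block, spacer_tall, spacer_short, bearing, thread_lock, tape_roll from where it was at the start of the episode above 0.03 m).
It also fails if it takes over 72 s, if anything falls off the work surface, if the arm or the gripper's body presses on something with over 40 N, if the wrist force passes 120 N, or if a joint passes its speed limit or range.

## Working session

There is one attempt and no reset: what is moved stays moved. The work goes in short steps, Python scripts to look and compute and a tool call to move; the robot and the scene stay as the last step left them, time stands still between calls to the robot, and variables do not carry over. Pictures are saved under pics/ and viewed, at most 10 in all, crops included, and the job is handed in when it is done.

Besides the shell and the picture viewer there is one more tool, called after ">>>" by a JSON object that holds its "method" and its "body". jog_arm: Moves the arm, as the interface text tells. Shifts and turns lie within -1 to 1; 1 stands for 0.1 m of shift or 180 degrees of turn. Its arguments: {"type":"object","properties":{"motion":{"type":"array","items":{"type":"array","items":{"type":"array","items":{"type":"number"}}}},"grip_force":{"type":"number"}},"required":["motion"]}

```bash
mkdir -p pics; cat > h.py <<'E'
from cell import env
import numpy as np, cv2
from scipy.spatial.transform import Rotation as R
def cloud(n):
    o=env.get_obs(); p,d=env.read_camera(n); i=env.camera_info(n); K=np.array(i["camera_matrix"])
    v,u=np.mgrid[:384,:512]
    P=np.stack([(u-K[0,2])/K[0,0]*d,(v-K[1,2])/K[1,1]*d,d],-1)
    if n=="wrist":
        M=np.array(i["mount"]); P=P@M[:3,:3].T+M[:3,3]
        P=P@R.from_euler('xyz',o["tool_rot"],degrees=True).as_matrix().T+o["tool_pos"]
    else:
        q=np.array(i["orientation"]); 
        M=R.from_euler('xyz',q,degrees=True).as_matrix() if q.size==3 else (q if q.size==9 else R.from_quat(q).as_matrix())
        P=P@M.T+np.array(i["origin"])
    return p,d,P
E
python3 - <<'E'
from h import *
print(env.get_obs())
for n in("scene","top"):
    print(env.camera_info(n)); p,d,P=cloud(n); cv2.imwrite(f"pics/{n}.png",p[...,::-1]); np.savez(f"{n}.npz",p=p,P=P,d=d)
    for px in [(100,100),(300,256),(200,400)]: print(P[px])
E
```

```text
{'time_s': 0.0, 'qpos': array([74.89217319, 18.4394303 , -4.01600514, 83.17646648,  1.29626408,
       78.53993456, -3.26171824]), 'joint_velocities': array([-0.03831295, -0.0801455 ,  0.07071998,  0.04198375,  0.01163888,
       -0.13483664, -0.04368791]), 'effort': array([-5.71619040e-06, -4.91290998e+01, -4.04005134e-01, -3.12524235e+01,
       -6.38774643e-02,  4.36365476e-02,  1.61472344e-04]), 'tool_pos': array([ 0.17804777, -0.62458305,  0.23544365]), 'tool_rot': array([-1.79889486e+02,  6.88132537e-03,  1.59166013e+01]), 'force': array([-0.06128275,  0.90040541,  0.39527958]), 'wrist_torque': array([0.01884007, 0.01361368, 0.00169508]), 'grasp_force': 0.0, 'grip_width': 0.08664289121761436}
{'camera_matrix': array([[401.2724273 ,   0.        , 252.27532371],
       [  0.        , 401.2724273 , 192.86457784],
       [  0.        ,   0.        ,   1.        ]]), 'origin': array([-0.21108508,  0.54697189,  0.53296876]), 'orientation': array([-118.8178979 ,   -1.03267561, -118.01508309])}
[0.86366627 0.41012971 0.23956109]
[ 0.27354244  0.27037622 -0.00106679]
[ 1.03736827 -1.02281135 -0.50784478]
{'camera_matrix': array([[426.70465091,   0.        , 251.25208335],
       [  0.        , 426.70465091, 180.83791092],
       [  0.        ,   0.        ,   1.        ]]), 'origin': array([0.45787352, 0.12809422, 1.23924965]), 'orientation': array([-175.96719884,    0.46670774,  -90.73422084])}
[ 7.91203357e-01  5.81643344e-01 -6.16285279e-05]
[ 0.06970282  0.12777257 -0.65670849]
[ 0.50010082 -0.55165188 -0.76265911]
```

View pics/scene.png

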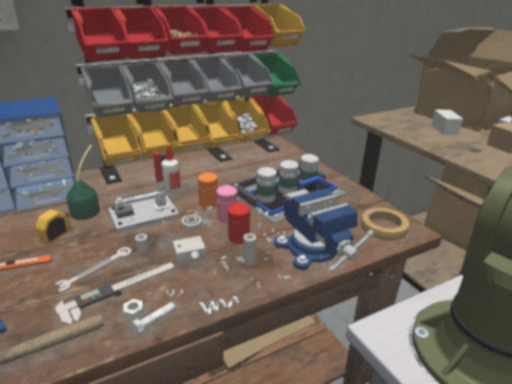

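View pics/top.png

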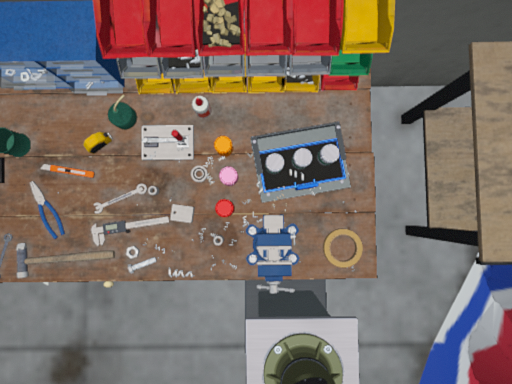

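Both views show the tray (blue rim, top ≈(302,165)) with three grey-lidded, green-banded tins at top (275,162), (302,157) and (329,153). Lookalikes are the orange (224,145), pink (229,176) and red (224,209) tins, which I reject by colour. The tab is at (305,187), and a vise at (272,245) stands in front of it.

```bash
python3 - <<'E'
from h import *
z=np.load("top.npz"); P,p=z["P"],z["p"]
for u,v in [(275,162),(302,157),(329,153),(224,145),(229,176),(224,209),(200,104),(272,245),(290,228),(273,222),(273,285),(342,248)]:
    print((u,v),P[v-2:v+3,u-2:u+3].reshape(-1,3).mean(0).round(3))
# lids
for u,v in [(275,162),(302,157),(329,153)]:
    w=P[v-14:v+15,u-14:u+15].reshape(-1,3); w=w[(w[:,2]>.075)&(w[:,2]<.1)]
    (cx,cy),r=cv2.minEnclosingCircle(w[:,:2].astype(np.float32)); print("lid",cx,cy,r,w[:,2].mean(),len(w),np.median(w,0))
m=np.zeros((384,512),bool); m[115:205,245:360]=1
hsv=cv2.cvtColor(p,cv2.COLOR_RGB2HSV)
b=m&(hsv[...,0]>100)&(hsv[...,0]<125)&(hsv[...,1]>150)
t=b&(P[...,2]>.045); print("tab",t.sum(),P[t].mean(0),P[t].min(0),P[t].max(0))
for nm,s in [("tray rim",b&(P[...,2]<.03)),("dock all",m&(P[...,2]>.002)&(P[...,2]<.04))]:
    q=P[s][:,:2].astype(np.float32); r=cv2.minAreaRect(q); print(nm,r,P[s].min(0),P[s].max(0)); print(cv2.boxPoints(r))
print("vise max z",P[215:298,240:305,2].max())
vz=P[215:298,240:305].reshape(-1,3); vz=vz[vz[:,2]>.02]; print(vz.min(0),vz.max(0))
S=cv2.resize(p[100:300,200:400],(800,800))[:,:]; cv2.imwrite("pics/crop.png",cv2.resize(p[110:260,215:365],(600,600),interpolation=cv2.INTER_CUBIC)[...,::-1])
E
```

```text
(275, 162) [0.59  0.071 0.086]
(302, 157) [ 0.602 -0.002  0.086]
(329, 153) [ 0.612 -0.076  0.086]
(224, 145) [0.632 0.207 0.124]
(229, 176) [0.554 0.197 0.078]
(224, 209) [0.464 0.212 0.078]
(200, 104) [0.748 0.272 0.105]
(272, 245) [0.369 0.084 0.119]
(290, 228) [0.408 0.028 0.015]
(273, 222) [0.428 0.08  0.1  ]
(273, 285) [0.258 0.082 0.073]
(342, 248) [ 0.353 -0.112  0.049]
lid 0.5908626914024353 0.07207644730806351 0.025237709283828735 0.08609764240234075 267 [0.58978322 0.07157225 0.08614698]
lid 0.6036925315856934 -0.004617057740688324 0.025236088782548904 0.08600054499040583 271 [ 0.60276353 -0.00462737  0.08604108]
lid 0.6132610440254211 -0.07873804867267609 0.025223921984434128 0.08609152469970052 276 [ 0.61260568 -0.07805689  0.08628592]
tab 87 [ 0.52320819 -0.01152985  0.09749311] [ 0.45787352 -0.04352895  0.04667988] [0.53229766 0.12809422 1.23924965]
tray rim ((0.5882413387298584, -0.006112039089202881), (0.1188109964132309, 0.23747101426124573), 9.464435577392578) [ 5.14285490e-01 -1.32131636e-01  4.26979016e-04] [0.66342912 0.11061861 0.02420752]
[[ 0.51012015  0.10123885]
 [ 0.5491688  -0.13299966]
 [ 0.6663625  -0.11346293]
 [ 0.62731385  0.12077558]]
dock all ((0.6065670847892761, -0.012353882193565369), (0.33390599489212036, 0.26110517978668213), 89.27375030517578) [ 0.47403569 -0.18082627  0.0020021 ] [0.7390123  0.15580512 0.03904825]
[[ 0.47390884 -0.1776387 ]
 [ 0.73499304 -0.18094824]
 [ 0.7392253   0.15293093]
 [ 0.47814113  0.15624048]]
vise max z 1.2392496497746326
[0.23783173 0.01515461 0.02008449] [0.45787352 0.14064311 1.23924965]
```

View pics/crop.png

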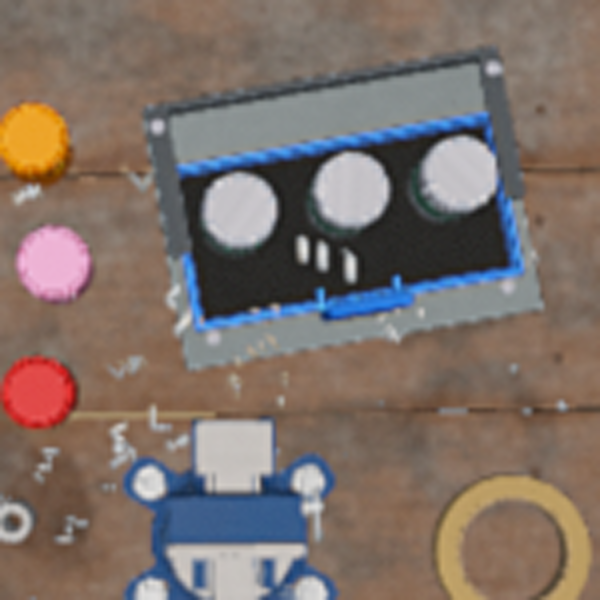

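The crop confirms three tins with grey lids and green sides at (238,210), (350,190) and (458,175), plus the tab at (368,303). Next I refine the yaw and the remaining travel, and plan the approach.

```bash
cat >> h.py <<'E'
def plan(x,y,z,yaw,frm=None):
    o=env.get_obs(); p=np.array(frm[:3]) if frm else o["tool_pos"]; w=frm[3] if frm else o["tool_rot"][2]
    Rm=R.from_euler('xyz',[180,0,w],degrees=True)
    s=Rm.inv().apply(np.array([x,y,z])-p)
    print("shift units",(s*10).round(3),"turnz",round(((w-yaw+180)%360-180)/180,4))
E
python3 - <<'E'
from h import *
z=np.load("top.npz"); P,p=z["P"],z["p"]
m=np.zeros((384,512),bool); m[115:205,248:355]=1
hsv=cv2.cvtColor(p,cv2.COLOR_RGB2HSV)
s=m&(P[...,2]>.003)&(P[...,2]<.034)
n,l,st,c=cv2.connectedComponentsWithStats(s.astype(np.uint8)); k=1+st[1:,4].argmax(); s=cv2.morphologyEx((l==k).astype(np.uint8),cv2.MORPH_OPEN,np.ones((3,3)))>0
r=cv2.minAreaRect(P[s][:,:2].astype(np.float32)); print(r,cv2.boxPoints(r))
b=m&(hsv[...,0]>100)&(hsv[...,0]<125)&(hsv[...,1]>150)&(P[...,2]>.008)&(P[...,2]<.025)
r=cv2.minAreaRect(P[b][:,:2].astype(np.float32)); print(r)
for th in(8,8.5,9,9.5):
  a=np.radians(th);d=np.array([np.cos(a),np.sin(a)]);q=P[...,:2]@d; e=P[...,:2]@np.array([-d[1],d[0]])
  t=m&(P[...,2]>.05)&(P[...,2]<.08)&(hsv[...,0]>100)&(hsv[...,0]<125)&(hsv[...,1]>150)
  back=m&s&(P[...,2]>.02); 
  print(th,"tab",t.sum(),np.percentile(q[t],[5,95]),np.percentile(e[t],[3,97]),P[t].mean(0),"dock",np.percentile(q[s],[.5,99.5]),np.percentile(e[s],[.5,99.5]),"rim",np.percentile(q[b],[1,99]),np.percentile(e[b],[1,99]))
plan(0.24,-0.56,0.235,9)
plan(0.48,-0.0225,0.235,9,[.24,-.56,.235,9])
E
```

```text
((0.6000825762748718, -0.007744282484054565), (0.19439180195331573, 0.26548290252685547), 10.29024600982666) [[ 0.4807378   0.10549952]
 [ 0.52816224 -0.15571322]
 [ 0.71942735 -0.12098809]
 [ 0.6720029   0.14022465]]
((0.5882413387298584, -0.006112039089202881), (0.1188109964132309, 0.23747101426124573), 9.464435577392578)
8 tab 83 [0.51283812 0.52231514] [-0.11530509 -0.06224219] [ 0.52481882 -0.0154584   0.07119614] dock [0.50307839 0.68843376] [-0.21585281  0.04068476] rim [0.5220202  0.64173048] [-0.20709053  0.02952102]
8.5 tab 83 [0.51218148 0.52144967] [-0.11983329 -0.06675698] [ 0.52481882 -0.0154584   0.07119614] dock [0.50237008 0.68728205] [-0.22128467  0.03499258] rim [0.52192355 0.64047102] [-0.21187635  0.02463325]
9 tab 83 [0.51147507 0.52061965] [-0.12435237 -0.07126668] [ 0.52481882 -0.0154584   0.07119614] dock [0.50198783 0.68627932] [-0.22681673  0.02958755] rim [0.52159234 0.63914531] [-0.21663596  0.01981312]
9.5 tab 83 [0.51055261 0.51987006] [-0.12886198 -0.07577095] [ 0.52481882 -0.0154584   0.07119614] dock [0.5016804  0.68553384] [-0.23216229  0.02409517] rim [0.5201535  0.63843042] [-0.22133368  0.01502806]
shift units [ 0.773 -0.452  0.006] turnz 0.0384
shift units [ 3.211 -4.933 -0.   ] turnz 0.0
```

Yaw is about 9°, travel about 38 mm, and the tab front lies at q≈0.511 along the slide direction. Approaching in the air.

>>> {"method": "jog_arm", "body": {"motion": [[[0.4, -0.23, 0, 0, 0, 0.019, 0.77], [0.77, -0.45, 0, 0, 0, 0.038, 0.77], [0.77, -0.45, 0, 0, 0, 0.038, 0.77]]], "grip_force": 30}}

```text
time_s: 0.4
tool_pos: [0.2469, -0.5555, 0.2364]
tool_rot: [-179.8, -0.2, 9.6]
force: [1.0, 0.4, -0.3]
grip_width: 0.0707
grasp_force: 0.0
```

>>> {"method": "jog_arm", "body": {"motion": [[[0.22, -0.33, 0, 0, 0, 0, 0.77], [0.44, -0.66, 0, 0, 0, 0, 0.77], [0.66, -0.985, 0, 0, 0, 0, 0.77]]]}}

```text
time_s: 0.7
tool_pos: [0.2896, -0.4518, 0.236]
tool_rot: [-180.0, 0.0, 9.1]
force: [1.5, -0.5, -0.4]
grip_width: 0.047
grasp_force: 0.0
```

>>> {"method": "jog_arm", "body": {"motion": [[[0.22, -0.33, 0, 0, 0, 0, 0.77], [0.44, -0.66, 0, 0, 0, 0, 0.77], [0.66, -0.985, 0, 0, 0, 0, 0.77]]]}}

```text
time_s: 1.0
tool_pos: [0.3393, -0.3439, 0.2363]
tool_rot: [-180.0, 0.0, 9.1]
force: [0.6, -0.7, -0.3]
grip_width: 0.0241
grasp_force: 0.0
```

>>> {"method": "jog_arm", "body": {"motion": [[[0.22, -0.33, 0, 0, 0, 0, 0.77], [0.44, -0.66, 0, 0, 0, 0, 0.77], [0.66, -0.985, 0, 0, 0, 0, 0.77]]]}}

```text
time_s: 1.3
tool_pos: [0.389, -0.2363, 0.2364]
tool_rot: [180.0, 0.0, 9.1]
force: [-0.2, 0.2, -0.7]
grip_width: 0.0205
grasp_force: 0.0
```

>>> {"method": "jog_arm", "body": {"motion": [[[0.22, -0.33, 0, 0, 0, 0, 0.77], [0.44, -0.66, 0, 0, 0, 0, 0.77], [0.66, -0.985, 0, 0, 0, 0, 0.77]]]}}

```text
time_s: 1.6
tool_pos: [0.4387, -0.1287, 0.2365]
tool_rot: [180.0, 0.0, 9.1]
force: [0.6, -0.4, -1.2]
grip_width: 0.0199
grasp_force: 0.0
```

>>> {"method": "jog_arm", "body": {"motion": [[[0.22, -0.33, 0, 0, 0, 0, 0.77], [0.44, -0.66, 0, 0, 0, 0, 0.77], [0.66, -0.985, 0, 0, 0, 0, 0.77], [0.66, -0.985, 0, 0, 0, 0, 0.77], [0.66, -0.985, 0, 0, 0, 0, 0.77]]]}}

```text
time_s: 2.1
tool_pos: [0.488, -0.0219, 0.2362]
tool_rot: [180.0, 0.0, 9.2]
force: [-0.1, 0.1, -0.0]
grip_width: 0.02
grasp_force: 0.0
```

>>> {"method": "jog_arm", "body": {"motion": [[[0.08, 0, 0.3, 0, 0, 0, 0.77], [0.08, 0, 0.6, 0, 0, 0, 0.77], [0.08, 0, 0.9, 0, 0, 0, 0.77], [0.08, 0, 0.9, 0, 0, 0, 0.77]]]}}

```text
time_s: 2.5
tool_pos: [0.4923, -0.023, 0.1426]
tool_rot: [-179.9, 0.5, 8.9]
force: [-1.7, 0.3, -0.2]
grip_width: 0.0201
grasp_force: 0.0
```

>>> {"method": "jog_arm", "body": {"motion": [[[0, 0, 0.2, 0, 0, 0, 0.77], [0, 0, 0.4, 0, 0, 0, 0.77], [0, 0, 0.6, 0, 0, 0, 0.77], [0, 0, 0.8, 0, 0, 0, 0.77], [0, 0, 0.8, 0, 0, 0, 0.77]]]}}

```text
time_s: 3.0
tool_pos: [0.4945, -0.0225, 0.0655]
tool_rot: [-180.0, 0.2, 9.0]
force: [0.0, -0.1, 0.4]
grip_width: 0.0199
grasp_force: 0.0
```

>>> {"method": "jog_arm", "body": {"motion": [[[0.02, 0, 0, 0, 0, 0, 0.77], [0.04, 0, 0, 0, 0, 0, 0.77], [0.06, 0, 0, 0, 0, 0, 0.77], [0.08, 0, 0, 0, 0, 0, 0.77], [0.1, 0, 0, 0, 0, 0, 0.77]]]}}

```text
time_s: 3.5
tool_pos: [0.5064, -0.0195, 0.067]
tool_rot: [180.0, -0.0, 9.1]
force: [0.2, -0.4, -0.4]
grip_width: 0.02
grasp_force: 0.0
```

>>> {"method": "jog_arm", "body": {"motion": [[[0.025, 0, 0, 0, 0, 0, 0.77], [0.05, 0, 0, 0, 0, 0, 0.77], [0.075, 0, 0, 0, 0, 0, 0.77], [0.1, 0, 0, 0, 0, 0, 0.77], [0.125, 0, 0, 0, 0, 0, 0.77]]]}}

```text
time_s: 4.0
tool_pos: [0.5084, -0.0192, 0.0649]
tool_rot: [180.0, 1.3, 9.0]
force: [-26.3, -3.4, 19.4]
grip_width: 0.0201
grasp_force: 12.9
```

>>> {"method": "jog_arm", "body": {"motion": [[[0.025, 0, 0, 0, 0, 0, 0.77], [0.05, 0, 0, 0, 0, 0, 0.77], [0.075, 0, 0, 0, 0, 0, 0.77], [0.1, 0, 0, 0, 0, 0, 0.77], [0.125, 0, 0, 0, 0, 0, 0.77]]]}}

```text
time_s: 4.5
tool_pos: [0.5221, -0.0172, 0.0648]
tool_rot: [180.0, 1.1, 9.0]
force: [-20.2, -2.5, 14.8]
grip_width: 0.0199
grasp_force: 10.6
```

>>> {"method": "jog_arm", "body": {"motion": [[[0.02, 0, 0, 0, 0, 0, 0.77], [0.04, 0, 0, 0, 0, 0, 0.77], [0.06, 0, 0, 0, 0, 0, 0.77], [0.08, 0, 0, 0, 0, 0, 0.77], [0.08, 0, 0, 0, 0, 0, 0.77]]]}}

```text
time_s: 5.0
tool_pos: [0.531, -0.0158, 0.0648]
tool_rot: [180.0, 1.0, 9.0]
force: [-18.3, -2.3, 12.3]
grip_width: 0.0198
grasp_force: 9.2
```

>>> {"method": "jog_arm", "body": {"motion": [[[0.02, 0, 0, 0, 0, 0, 0.77], [0.04, 0, 0, 0, 0, 0, 0.77], [0.06, 0, 0, 0, 0, 0, 0.77], [0.08, 0, 0, 0, 0, 0, 0.77], [0.08, 0, 0, 0, 0, 0, 0.77]]]}}

```text
time_s: 5.5
tool_pos: [0.5391, -0.0146, 0.0648]
tool_rot: [180.0, 1.0, 9.0]
force: [-17.7, -2.8, 11.2]
grip_width: 0.02
grasp_force: 8.9
```

>>> {"method": "jog_arm", "body": {"motion": [[[0.02, 0, 0, 0, 0, 0, 0.77], [0.04, 0, 0, 0, 0, 0, 0.77], [0.06, 0, 0, 0, 0, 0, 0.77], [0.06, 0, 0, 0, 0, 0, 0.77]]]}}

```text
time_s: 5.9
tool_pos: [0.5453, -0.0136, 0.0648]
tool_rot: [180.0, 0.9, 9.0]
force: [-16.1, -3.6, 10.7]
grip_width: 0.0198
grasp_force: 8.5
```

>>> {"method": "jog_arm", "body": {"motion": [[[0.015, 0, 0, 0, 0, 0, 0.77], [0.03, 0, 0, 0, 0, 0, 0.77], [0.04, 0, 0, 0, 0, 0, 0.77]]]}}

```text
time_s: 6.2
tool_pos: [0.5462, -0.0136, 0.0648]
tool_rot: [179.9, 1.4, 9.0]
force: [-26.5, -4.3, 20.4]
grip_width: 0.0201
grasp_force: 13.9
```

>>> {"method": "jog_arm", "body": {"motion": [[[0.015, 0, 0, 0, 0, 0, 0.77], [0.03, 0, 0, 0, 0, 0, 0.77], [0.03, 0, 0, 0, 0, 0, 0.77]]]}}

```text
time_s: 6.5
tool_pos: [0.5462, -0.0136, 0.0648]
tool_rot: [179.9, 1.8, 9.0]
force: [-33.6, -5.2, 27.1]
grip_width: 0.0202
grasp_force: 17.3
```

Firmly against the stop (force rising, no motion). Back off and look.

>>> {"method": "jog_arm", "body": {"motion": [[[-0.1, 0, 0, 0, 0, 0, 0.77], [-0.25, 0, 0, 0, 0, 0, 0.77], [-0.35, 0, -0.3, 0, 0, 0, 0.5], [-0.35, 0, -0.7, 0, 0, 0, 0], [-0.35, 0, -1.0, 0, 0, 0, 0]]]}}

```text
time_s: 7.0
tool_pos: [0.525, -0.0164, 0.1685]
tool_rot: [180.0, -0.1, 9.1]
force: [0.9, -0.7, 0.2]
grip_width: 0.0367
grasp_force: 0.0
```

>>> {"method": "jog_arm", "body": {"motion": [[[0, 0, -0.4, 0, 0, 0, 0], [0, 0, -0.8, 0, 0, 0, 0], [0, 0, -0.8, 0, 0, 0, 0], [0, 0, -0.8, 0, 0, 0, 0]]]}}

```text
time_s: 7.4
tool_pos: [0.5253, -0.0164, 0.2474]
tool_rot: [179.9, -0.1, 9.1]
force: [-0.6, -0.8, -0.5]
grip_width: 0.0681
grasp_force: 0.0
```

```bash
python3 - <<'E'
from h import *
print(env.get_obs()["force"])
pw,dw,Pw=cloud("wrist"); pt,dt,Pt=cloud("top")
np.savez("a.npz",pw=pw,Pw=Pw,pt=pt,Pt=Pt)
cv2.imwrite("pics/both.png",np.hstack([pw[::1,::1],pt])[...,::-1][:, :][::1])
im=np.hstack([pw,pt]); im=cv2.resize(im,(800,300),interpolation=cv2.INTER_AREA); cv2.imwrite("pics/both.png",im[...,::-1])
E
```

```text
[-0.59799232 -0.79128462 -0.51096753]
```

View pics/both.png

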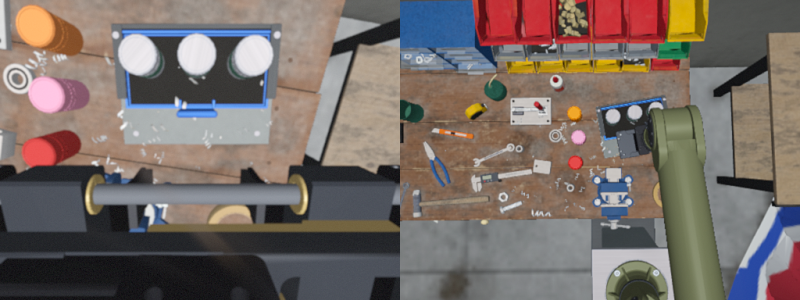

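Wrist view: the tray is flush with the back stop and the three tins stand at about (139,54), (197,53) and (253,54) in the half picture. Now I measure the lids.

```bash
python3 - <<'E'
from h import *
z=np.load("a.npz")
for P,p,n in [(z["Pw"],z["pw"],"w"),(z["Pt"],z["pt"],"t")]:
    m=(P[...,2]>.078)&(P[...,2]<.098)&(abs(P[...,0]-.63)<.07)&(P[...,1]>-.13)&(P[...,1]<.12)&(p.min(-1)>110)
    k,l,st,c=cv2.connectedComponentsWithStats(m.astype(np.uint8))
    for i in range(1,k):
        if st[i,4]>60:
            w=P[l==i]; (cx,cy),r=cv2.minEnclosingCircle(w[:,:2].astype(np.float32)); print(n,round(cx,4),round(cy,4),round(r,4),w[:,2].mean().round(4),c[i].round(),st[i,4])
o=env.get_obs(); print(o["qpos"],o["tool_pos"])
P=z["Pt"]; print("tall obstacles x>.7:",[ (P[v,u].round(2)) for v,u in [(88,160),(88,200),(85,300),(75,350),(60,300)]])
E
```

```text
w 0.6404 0.0018 0.025 0.0864 [252.  69.] 2017
w 0.6277 0.0783 0.0253 0.0864 [176.  70.] 2051
w 0.6504 -0.0722 0.0253 0.0862 [324.  71.] 2045
t 0.6522 -0.0728 0.0242 0.0865 [327. 134.] 109
t 0.6412 0.0011 0.0252 0.0861 [300. 143.] 267
t 0.6285 0.0781 0.0253 0.0863 [272. 148.] 266
[ 37.13790548   5.30722432 -40.24490289  98.88256443   3.50247571
  77.19877531 -84.68951369] [ 0.52397412 -0.01654222  0.24529311]
tall obstacles x>.7: [array([0.79, 0.38, 0.13]), array([0.79, 0.27, 0.13]), array([0.79, 0.  , 0.12]), array([ 0.82, -0.13,  0.12]), array([0.82, 0.01, 0.23])]
```

>>> {"method": "jog_arm", "body": {"motion": [[[0.2, 0, 0, 0, 0, 0.047, 0], [0.4, 0, 0, 0, 0, 0.094, 0], [0.6, 0, 0, 0, 0, 0.141, 0], [0.8, 0, 0, 0, 0, 0.188, 0], [1.0, 0, 0, 0, 0, 0.235, 0]]]}}

```text
time_s: 8.0
tool_pos: [0.6233, -0.0007, 0.2442]
tool_rot: [179.9, 0.2, -33.6]
force: [-0.4, -0.3, 0.2]
grip_width: 0.0873
grasp_force: 0.0
```

>>> {"method": "jog_arm", "body": {"motion": [[[0, 0, 0, 0, 0, 0.047, 0], [0, 0, 0, 0, 0, 0.094, 0], [0, 0, 0, 0, 0, 0.141, 0], [0, 0, 0, 0, 0, 0.188, 0], [0, 0, 0, 0, 0, 0.235, 0]]]}}

```text
time_s: 8.5
tool_pos: [0.6206, -0.002, 0.233]
tool_rot: [178.4, 0.5, -62.1]
force: [-0.2, 0.7, -1.6]
grip_width: 0.0869
grasp_force: 0.0
```

>>> {"method": "jog_arm", "body": {"motion": [[[0, 0, 0, 0, 0, 0.03, 0], [0, 0, 0, 0, 0, 0.03, 0], [0, 0, 0, 0, 0, 0.03, 0]]]}}

```text
time_s: 8.8
tool_pos: [0.6211, -0.0009, 0.2339]
tool_rot: [178.4, 0.2, -67.3]
force: [-1.1, -0.6, -0.4]
grip_width: 0.0872
grasp_force: 0.0
```

```bash
python3 - <<'E'
from h import *
o=env.get_obs(); print(o["tool_pos"],o["tool_rot"],o["qpos"],o["force"])
plan(.6408,.0015,.1,-81)
E
```

```text
[ 0.62109996 -0.00093423  0.23392769] [178.37847739   0.18736494 -67.32102955] [ -24.5212492    16.9894821    27.26329735   87.28008487   -7.32108189
   79.17877626 -154.01916707] [-1.13482614 -0.56580938 -0.44809357]
shift units [ 0.053 -0.191  1.339] turnz 0.076
```

Turned toward the joint-7 limit, so the equivalent grasp the other way (yaw +99) is needed.

>>> {"method": "jog_arm", "body": {"motion": [[[0, 0, 0, 0, 0, -0.047, 0], [0, 0, 0, 0, 0, -0.094, 0], [0, 0, 0, 0, 0, -0.141, 0], [0, 0, 0, 0, 0, -0.188, 0], [0, 0, 0, 0, 0, -0.235, 0]]]}}

```text
time_s: 9.3
tool_pos: [0.6211, -0.0013, 0.2339]
tool_rot: [179.1, 1.3, -24.6]
force: [0.8, -1.1, 0.3]
grip_width: 0.0874
grasp_force: 0.0
```

>>> {"method": "jog_arm", "body": {"motion": [[[0, 0, 0, 0, 0, -0.047, 0], [0, 0, 0, 0, 0, -0.094, 0], [0, 0, 0, 0, 0, -0.141, 0], [0, 0, 0, 0, 0, -0.188, 0], [0, 0, 0, 0, 0, -0.235, 0]]]}}

```text
time_s: 9.8
tool_pos: [0.6211, -0.0013, 0.2339]
tool_rot: [-179.8, 1.6, 17.7]
force: [0.2, 1.4, -0.0]
grip_width: 0.0869
grasp_force: 0.0
```

>>> {"method": "jog_arm", "body": {"motion": [[[0, 0, 0, 0, 0, -0.047, 0], [0, 0, 0, 0, 0, -0.094, 0], [0, 0, 0, 0, 0, -0.141, 0], [0, 0, 0, 0, 0, -0.188, 0], [0, 0, 0, 0, 0, -0.235, 0]]]}}

```text
time_s: 10.3
tool_pos: [0.6211, -0.0014, 0.234]
tool_rot: [-178.8, 1.0, 60.0]
force: [-0.3, -0.7, 0.7]
grip_width: 0.087
grasp_force: 0.0
```

```bash
python3 - <<'E'
from h import *
o=env.get_obs(); print(o["tool_pos"],o["tool_rot"],o["qpos"],o["force"])
E
```

```text
[ 0.62112885 -0.00135139  0.23400892] [-178.7685497     0.98993356   59.99091207] [-10.74057036  16.01631388  10.23710784  86.74634187  -2.64087086
  79.05749914 -30.33713712] [-0.3241843  -0.717352    0.69182366]
```

```bash
cat >> h.py <<'E'
def full(x,y,z,yaw):
    o=env.get_obs(); A=R.from_euler('xyz',o["tool_rot"],degrees=True)
    s=A.inv().apply(np.array([x,y,z])-o["tool_pos"]); r=(A.inv()*R.from_euler('xyz',[180,0,yaw],degrees=True)).as_rotvec(degrees=True)/180
    print("shift",(s*10).round(3),"rot",r.round(4))
E
python3 -c "
from h import *
full(.6408,.0015,.18,99)"
```

```text
shift [0.132 0.168 0.534] rot [-0.0084  0.003  -0.2168]
```

>>> {"method": "jog_arm", "body": {"motion": [[[0.026, 0.034, 0.1, -0.0017, 0.0006, -0.0434, 0], [0.053, 0.067, 0.2, -0.0034, 0.0012, -0.0867, 0], [0.08, 0.1, 0.32, -0.005, 0.0018, -0.13, 0], [0.106, 0.134, 0.43, -0.0067, 0.0024, -0.1734, 0], [0.132, 0.168, 0.534, -0.0084, 0.003, -0.2168, 0]]]}}

```text
time_s: 10.8
tool_pos: [0.6409, 0.0015, 0.1796]
tool_rot: [180.0, -0.0, 99.0]
force: [0.3, 0.2, -0.2]
grip_width: 0.0868
grasp_force: 0.0
```

>>> {"method": "jog_arm", "body": {"motion": [[[0, 0, 0, 0, 0, 0, 0], [0, 0, 0, 0, 0, 0, 0]]]}}

```text
time_s: 11.0
tool_pos: [0.641, 0.001, 0.1807]
tool_rot: [180.0, -0.0, 98.4]
force: [-0.4, 0.3, 0.8]
grip_width: 0.0869
grasp_force: 0.0
```

```bash
python3 -c "
from h import *
full(.6408,.0015,.05,99); o=env.get_obs(); print(o['tool_pos'],o['tool_rot'],o['qpos'])"
```

```text
shift [ 0.005 -0.002  1.307] rot [ 0.0001 -0.     -0.0033]
[0.6410063  0.00100318 0.18070985] [ 1.79979848e+02 -6.76763753e-03  9.84140175e+01] [-6.73741588 18.885756    5.34050567 89.02064996 -1.82317162 72.15903271
  7.28930194]
```

Descend around the middle tin, then close.

>>> {"method": "jog_arm", "body": {"motion": [[[0, 0, 0.25, 0, 0, 0, 0], [0, 0, 0.5, 0, 0, 0, 0], [0, 0, 0.75, 0, 0, 0, 0], [0, 0, 0.8, 0, 0, 0, 0]]]}}

```text
time_s: 11.4
tool_pos: [0.6396, 0.0013, 0.0987]
tool_rot: [-179.8, -0.0, 98.5]
force: [0.3, 0.6, 0.1]
grip_width: 0.0868
grasp_force: 0.0
```

>>> {"method": "jog_arm", "body": {"motion": [[[0, 0, 0.15, 0, 0, 0, 0], [0, 0, 0.3, 0, 0, 0, 0], [0, 0, 0.45, 0, 0, 0, 0], [0, 0, 0.5, 0, 0, 0, 0], [0, 0, 0.5, 0, 0, 0, 0]]]}}

```text
time_s: 11.9
tool_pos: [0.6411, 0.0012, 0.0503]
tool_rot: [-180.0, 0.0, 98.6]
force: [-0.9, -0.3, -0.4]
grip_width: 0.0868
grasp_force: 0.0
```

>>> {"method": "jog_arm", "body": {"motion": [[[0, 0, 0, 0, 0, 0, 0.3], [0, 0, 0, 0, 0, 0, 0.35], [0, 0, 0, 0, 0, 0, 0.4], [0, 0, 0, 0, 0, 0, 0.5], [0, 0, 0, 0, 0, 0, 0.6]]], "grip_force": 30}}

```text
time_s: 12.4
tool_pos: [0.6419, 0.0012, 0.0517]
tool_rot: [179.9, 0.0, 98.6]
force: [1.2, -0.2, 0.3]
grip_width: 0.0552
grasp_force: 0.0
```

>>> {"method": "jog_arm", "body": {"motion": [[[0, 0, 0, 0, 0, 0, 0.6], [0, 0, 0, 0, 0, 0, 0.6], [0, 0, 0, 0, 0, 0, 0.6], [0, 0, 0, 0, 0, 0, 0.6]]]}}

```text
time_s: 12.8
tool_pos: [0.6412, 0.001, 0.0516]
tool_rot: [180.0, 0.0, 98.6]
force: [-5.7, -0.7, 5.0]
grip_width: 0.0501
grasp_force: 30.0
```

>>> {"method": "jog_arm", "body": {"motion": [[[0, 0, -0.06, 0, 0, 0, 0.6], [0, 0, -0.13, 0, 0, 0, 0.6], [0, 0, -0.2, 0, 0, 0, 0.6], [0, 0, -0.27, 0, 0, 0, 0.6], [0, 0, -0.3, 0, 0, 0, 0.6]]]}}

```text
time_s: 13.3
tool_pos: [0.6425, 0.0012, 0.0827]
tool_rot: [179.8, 0.0, 98.6]
force: [-0.3, -0.4, -1.9]
grip_width: 0.0495
grasp_force: 30.0
```

>>> {"method": "jog_arm", "body": {"motion": [[[0, 0, 0, 0, 0, 0, 0.6], [0, 0, 0, 0, 0, 0, 0.6], [0, 0, 0, 0, 0, 0, 0.6]]]}}

```text
time_s: 13.6
tool_pos: [0.6414, 0.0012, 0.081]
tool_rot: [179.9, 0.0, 98.6]
force: [-0.2, 0.7, -3.0]
grip_width: 0.0494
grasp_force: 30.0
```

>>> {"method": "jog_arm", "body": {"motion": [[[0, 0, 0, 0, 0, 0, 0.6]]]}}

```text
time_s: 13.7
tool_pos: [0.6414, 0.0011, 0.081]
tool_rot: [179.9, 0.0, 98.6]
force: [0.6, 0.2, -2.6]
grip_width: 0.05
grasp_force: 30.0
```

>>> {"method": "jog_arm", "body": {"motion": [[[0, 0, 0, 0, 0, 0, 0.6]]]}}

```text
time_s: 13.8
tool_pos: [0.6415, 0.0011, 0.0811]
tool_rot: [179.9, 0.0, 98.6]
force: [0.5, -0.5, -3.0]
grip_width: 0.05
grasp_force: 30.0
```

>>> {"method": "jog_arm", "body": {"motion": [[[0, 0, 0, 0, 0, 0, 0.6]]]}}

```text
time_s: 13.9
tool_pos: [0.6416, 0.0012, 0.0813]
tool_rot: [179.9, 0.0, 98.6]
force: [0.3, 0.4, -3.3]
grip_width: 0.0497
grasp_force: 30.0
```

About 3.0 N, so 0.3 kg: a light tin. Set it back.

>>> {"method": "jog_arm", "body": {"motion": [[[0, 0, 0.08, 0, 0, 0, 0.6], [0, 0, 0.16, 0, 0, 0, 0.6], [0, 0, 0.23, 0, 0, 0, 0.6], [0, 0, 0.27, 0, 0, 0, 0.6], [0, 0, 0.29, 0, 0, 0, 0.6]]]}}

```text
time_s: 14.4
tool_pos: [0.6411, 0.0012, 0.0516]
tool_rot: [180.0, 0.0, 98.6]
force: [-4.2, -0.4, 4.4]
grip_width: 0.0497
grasp_force: 30.0
```

>>> {"method": "jog_arm", "body": {"motion": [[[0, 0, 0.005, 0, 0, 0, 0.6], [0, 0, 0.01, 0, 0, 0, 0.6], [0, 0, 0.01, 0, 0, 0, 0.6]]]}}

```text
time_s: 14.7
tool_pos: [0.6421, 0.0012, 0.0517]
tool_rot: [179.9, 0.0, 98.6]
force: [0.0, 0.6, -2.2]
grip_width: 0.0501
grasp_force: 30.0
```

>>> {"method": "jog_arm", "body": {"motion": [[[0, 0, 0.02, 0, 0, 0, 0.6], [0, 0, 0.02, 0, 0, 0, 0.6]]]}}

```text
time_s: 14.9
tool_pos: [0.6421, 0.0012, 0.0516]
tool_rot: [179.9, 0.0, 98.6]
force: [-3.7, -0.4, 7.0]
grip_width: 0.0497
grasp_force: 30.0
```

```bash
python3 - <<'E'
from h import *
o=env.get_obs(); print(o["tool_pos"],o["force"],o["wrist_torque"])
p,d,P=cloud("scene"); np.savez("b.npz",p=p,P=P); cv2.imwrite("pics/set.png",cv2.resize(p[140:240,220:370],(750,500),interpolation=cv2.INTER_CUBIC)[...,::-1])
E
```

```text
[0.64213771 0.00115486 0.05157829] [-3.73122215 -0.3578697   6.95112702] [-0.06115994  0.96391404  0.00465034]
```

View pics/set.png

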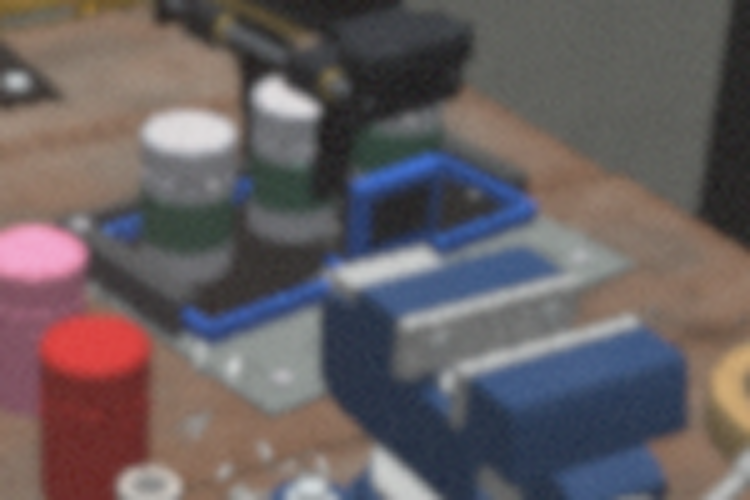

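The middle tin (290,165) stands on the tray floor in the jaws, and the left tin (185,195) is upright. The upward force confirms it is down. Release and rise clear of the lids.

>>> {"method": "jog_arm", "body": {"motion": [[[0, 0, 0, 0, 0, 0, 0.3], [0, 0, 0, 0, 0, 0, 0.1], [0, 0, 0, 0, 0, 0, 0], [0, 0, 0, 0, 0, 0, 0], [0, 0, 0, 0, 0, 0, 0]]]}}

```text
time_s: 15.45
tool_pos: [0.6418, 0.0012, 0.0493]
tool_rot: [179.9, 0.0, 98.6]
force: [0.2, -0.6, 1.0]
grip_width: 0.0813
grasp_force: 0.0
```

>>> {"method": "jog_arm", "body": {"motion": [[[0, 0, -0.1, 0, 0, 0, 0], [0, 0, -0.3, 0, 0, 0, 0], [0, 0, -0.6, 0, 0, 0, 0], [0, 0, -0.8, 0, 0, 0, 0], [0, 0, -0.8, 0, 0, 0, 0]]]}}

```text
time_s: 15.95
tool_pos: [0.6442, 0.0012, 0.134]
tool_rot: [179.5, 0.1, 98.6]
force: [0.0, -1.1, 0.4]
grip_width: 0.0869
grasp_force: 0.0
```

```bash
python3 -c "
from h import *
full(.628,.0782,.13,99); full(.651,-.0725,.13,99);o=env.get_obs();print(o['force'],o['grip_width'])"
```

```text
shift [ 0.786 -0.046  0.039] rot [ 0.003   0.0005 -0.0023]
shift [-0.739 -0.043  0.041] rot [ 0.003   0.0005 -0.0023]
[ 0.01559828 -1.08774082  0.44264172] 0.08687474465491499
```

>>> {"method": "jog_arm", "body": {"motion": [[[0.25, -0.01, 0, 0, 0, 0, 0], [0.5, -0.02, 0, 0, 0, 0, 0], [0.785, -0.03, 0, 0, 0, 0, 0], [0.785, -0.03, 0, 0, 0, 0, 0], [0.785, -0.03, 0, 0, 0, 0, 0]]]}}

```text
time_s: 16.45
tool_pos: [0.6264, 0.0789, 0.1287]
tool_rot: [180.0, 0.1, 98.7]
force: [-0.3, -0.9, -0.5]
grip_width: 0.087
grasp_force: 0.0
```

```bash
python3 -c "
from h import *
full(.628,.0782,.05,99)"
```

```text
shift [-0.009  0.014  0.787] rot [ 0.0003  0.0003 -0.0017]
```

>>> {"method": "jog_arm", "body": {"motion": [[[-0.01, 0.01, 0.2, 0, 0, 0, 0], [-0.01, 0.01, 0.4, 0, 0, 0, 0], [-0.01, 0.01, 0.6, 0, 0, 0, 0], [-0.01, 0.01, 0.78, 0, 0, 0, 0], [-0.01, 0.01, 0.78, 0, 0, 0, 0]]]}}

```text
time_s: 16.95
tool_pos: [0.626, 0.075, 0.0481]
tool_rot: [-179.8, 0.1, 98.5]
force: [0.4, 0.5, -0.4]
grip_width: 0.0871
grasp_force: 0.0
```

>>> {"method": "jog_arm", "body": {"motion": [[[0, 0, 0, 0, 0, 0, 0.3], [0, 0, 0, 0, 0, 0, 0.35], [0, 0, 0, 0, 0, 0, 0.4], [0, 0, 0, 0, 0, 0, 0.5], [0, 0, 0, 0, 0, 0, 0.6]]], "grip_force": 30}}

```text
time_s: 17.45
tool_pos: [0.6285, 0.0776, 0.052]
tool_rot: [179.8, 0.0, 98.6]
force: [0.4, 0.4, -0.7]
grip_width: 0.0551
grasp_force: 0.0
```

>>> {"method": "jog_arm", "body": {"motion": [[[0, 0, 0, 0, 0, 0, 0.6], [0, 0, 0, 0, 0, 0, 0.6], [0, 0, 0, 0, 0, 0, 0.6], [0, 0, 0, 0, 0, 0, 0.6]]]}}

```text
time_s: 17.85
tool_pos: [0.6274, 0.0774, 0.0518]
tool_rot: [180.0, 0.0, 98.6]
force: [-4.1, -0.8, 5.9]
grip_width: 0.0503
grasp_force: 30.0
```

>>> {"method": "jog_arm", "body": {"motion": [[[0, 0, -0.06, 0, 0, 0, 0.6], [0, 0, -0.13, 0, 0, 0, 0.6], [0, 0, -0.2, 0, 0, 0, 0.6], [0, 0, -0.27, 0, 0, 0, 0.6], [0, 0, -0.3, 0, 0, 0, 0.6]]]}}

```text
time_s: 18.35
tool_pos: [0.6288, 0.0776, 0.0824]
tool_rot: [179.8, 0.0, 98.6]
force: [0.2, -0.1, -6.5]
grip_width: 0.0498
grasp_force: 30.0
```

>>> {"method": "jog_arm", "body": {"motion": [[[0, 0, 0, 0, 0, 0, 0.6], [0, 0, 0, 0, 0, 0, 0.6], [0, 0, 0, 0, 0, 0, 0.6]]]}}

```text
time_s: 18.65
tool_pos: [0.6278, 0.0775, 0.0809]
tool_rot: [179.9, 0.0, 98.6]
force: [0.2, -0.2, -6.4]
grip_width: 0.0498
grasp_force: 30.0
```

>>> {"method": "jog_arm", "body": {"motion": [[[0, 0, 0, 0, 0, 0, 0.6]]]}}

```text
time_s: 18.75
tool_pos: [0.6279, 0.0775, 0.0809]
tool_rot: [179.9, 0.0, 98.6]
force: [-0.2, 0.7, -6.5]
grip_width: 0.0502
grasp_force: 30.0
```

>>> {"method": "jog_arm", "body": {"motion": [[[0, 0, 0, 0, 0, 0, 0.6]]]}}

```text
time_s: 18.85
tool_pos: [0.628, 0.0775, 0.0811]
tool_rot: [179.9, 0.0, 98.6]
force: [0.8, 0.3, -5.6]
grip_width: 0.0501
grasp_force: 30.0
```

About 6.3 N, so 0.64 kg: this is the heavy one. Lift it high.

>>> {"method": "jog_arm", "body": {"motion": [[[0, 0, -0.1, 0, 0, 0, 0.6], [0, 0, -0.25, 0, 0, 0, 0.6], [0, 0, -0.4, 0, 0, 0, 0.6], [0, 0, -0.55, 0, 0, 0, 0.6], [0, 0, -0.7, 0, 0, 0, 0.6]]]}}

```text
time_s: 19.35
tool_pos: [0.6285, 0.0776, 0.1536]
tool_rot: [179.8, 0.0, 98.6]
force: [-0.0, -0.1, -5.8]
grip_width: 0.0498
grasp_force: 30.0
```

>>> {"method": "jog_arm", "body": {"motion": [[[0, 0, -0.15, 0, 0, 0, 0.6], [0, 0, -0.3, 0, 0, 0, 0.6], [0, 0, -0.45, 0, 0, 0, 0.6], [0, 0, -0.6, 0, 0, 0, 0.6], [0, 0, -0.7, 0, 0, 0, 0.6]]]}}

```text
time_s: 19.85
tool_pos: [0.6283, 0.0776, 0.2232]
tool_rot: [179.8, 0.0, 98.6]
force: [-0.5, 0.8, -6.1]
grip_width: 0.0499
grasp_force: 30.0
```

>>> {"method": "jog_arm", "body": {"motion": [[[0, 0, 0, 0, 0, 0, 0.6], [0, 0, 0, 0, 0, 0, 0.6], [0, 0, 0, 0, 0, 0, 0.6], [0, 0, 0, 0, 0, 0, 0.6], [0, 0, 0, 0, 0, 0, 0.6]]]}}

```text
time_s: 20.35
tool_pos: [0.6276, 0.0775, 0.2206]
tool_rot: [180.0, 0.0, 98.6]
force: [-0.3, -0.2, -5.6]
grip_width: 0.05
grasp_force: 30.0
```

```bash
python3 - <<'E'
from h import *
print(env.get_obs()["force"],env.get_obs()["time_s"])
p,d,P=cloud("scene"); cv2.imwrite("pics/end.png",cv2.resize(p[90:240,190:390],(800,600),interpolation=cv2.INTER_CUBIC)[...,::-1])
m=(abs(P[...,0]-.628)<.06)&(abs(P[...,1]-.0775)<.04)&(P[...,2]>.12); print("lowest near jaws",np.percentile(P[m][:,2],[0,1,3]))
E
```

```text
[-0.314372   -0.24435679 -5.61083461] 20.35
lowest near jaws [0.17681575 0.18301821 0.19345453]
```

View pics/end.png

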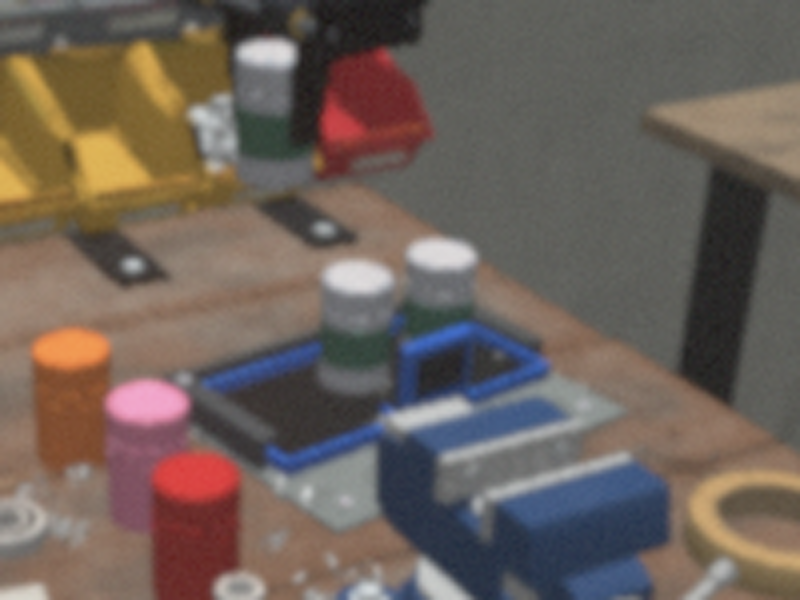

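The heavy tin is held upright at (270,115), with its underside at about 0.177 m. The two light tins stand on the docked tray at (357,325) and (440,285). Handing in.

```bash
python3 -c "
from cell import env
print(env.sign_off())"
```

```text
the job is handed in; nothing more can be done
None
```

I handed the job in with the tray pushed fully home and the heaviest tin (the left one, about 0.64 kg) held upright, its underside about 0.177 m up; the middle one (about 0.3 kg) and the unweighed right one stand on the tray.

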